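Lock the air-filter box with its quarter-turn fastener

ROBOT

A 6-joint arm with a two-finger parallel gripper is mounted at the origin on a cart in front of the work surface, level with it; the furniture and walls round the work are solid. World frame = base frame: x ahead of the robot, y to its left, z up, the work surface at z = 0. Lengths are in m, angles in rad, forces in N, time in s.
With the tool pointing down it reaches from about 0.25 to 0.775 m from the base axis. Payload 4 kg.
Tool frame: the origin (TCP) lies between the finger pads; the fingertips stand 11 mm ahead of it and the grasp point (between the pads) lies 8 mm behind it; z points along the fingers, y is the direction in which the jaws open and shut (so a half turn about z gives the same grasp; the last joint's range is limited). The gripper opens to 94 mm and grips with 3 to 60 N. Pads are 16 mm wide; open, the fingers measure 119 mm over their backs; the gripper's body (75 mm by 177 mm) begins 78 mm behind the grasp point.
Start: joints at [-1.331, 0.087, 1.371, -0, 1.684, -0.103], TCP at [0.185, -0.518, 0.217] pointing down, gripper open.
Joint ranges: [-3.1, 3.1], [-0.76, 2.03], [0.27, 2.55], [-1.08, 4.22], [0.17, 2.65], [-2.57, 2.57]. Speed limits (rad/s): [2.79, 2.79, 3.14, 3.14, 3.14, 3.14].

INTERFACE

Orientations are given as [roll, pitch, yaw] about the fixed x, y, z axes, in that order (R = Rz(yaw) Ry(pitch) Rx(roll)).
In Python, from bench import get_obs, cams, ticket gives the robot as it stands. The module is installed in compiled form; this text tells all that it offers.
- The arm moves only by the shell command python3 -m crank 'ROWS'. ROWS is JSON, a list of rows, each an object of numbers: "tx", "ty", "tz": the shift along the tool's x, y, z in cm; "twist": the turn about the tool's z in degrees; "grip": the opening, from 0 (shut) to 1 (fully open). In form: [{"tx": .., "ty": .., "tz": .., "twist": .., "grip": ..}, ...]. A call has 1 to 12 rows; each row shifts and turns the commanded pose from where the row before left it, along the tool's axes as they then stand; what a row does not reach is not made up. A row lasts 1/8 s, in which the tool goes at most 62.5 mm and 10.7 degrees, less where a joint would pass 70% of its speed; a pose out of reach is approached as far as the arm can. A call is refused whole if a number of a shift passes 6.25 or a number of a turn 10.7, either way. A call with a gripper value outside its range is refused whole. The fingers move at their own pace and stop on an object; the grip force is fixed at half the most. Time passes only in rows, so rows that do not move let the fingers close. It gives the time, the measured TCP pose, the force and the opening at its end, in the units of the state.
- get_obs(): the state, without advancing time (a new reading comes with each control period).
- cams.snapshot(name): name is "scene" or "top"; returns a dict with "frame" (480x640x3 uint8, red, green, blue), "intrinsics" (3x3 intrinsics, pixels), "dist" ([k1, k2, p1, p2, k3] as OpenCV has them; the pictures are not rectified), "R" (3x3) and "t" (3): a world point X has camera coordinates R X + t. Camera axes: x right, y down, z forward; pixel columns grow to the right and rows downward; lengths in m; the calibration is good to about 2 mm. A picture is of the moment at which its call begins. There is no depth.
- ticket.close_job(): hands the job in, once; it reports no verdict.
Trained networks look in a picture, given as the dict that the camera call returned (one of the last four; its "shot" number tells which), for a name from the list of things; names that differ only in an ending like _2 or _b are one class to them, and where a whole thing is asked for, a point or a joint stands for the part that bears it (a point fixed in the world has none). Each returns a list of dicts, best first, with "conf" (0 to 1); they miss things now and then, are a little off and sometimes report something else, mostly with a low value. They report only what shows in the picture. A call takes as long as a camera call.
- cams.outline_of(picture, query): "region" (480x640 bool, what is visible of it) and "centre" ([column, row] in pixels, amid what is visible of it).
The state is a dict: "time": time; "joint_positions": joint angles; "qvel": joint speeds; "joint_torque": joint torques, N m; "tool_pos": TCP position; "ee_rot": TCP orientation; "wrist_force": force on the tool from outside, world axes, zero at the start; "wrist_torque": the same for the moment, N m; "width": finger opening in m.
Only numpy, scipy, OpenCV 4.12 (cv2) and the standard library are available. Lean on these libraries where they do the work, as an engineer would, in place of code of your own. Each camera call takes 0.05 s, during which the arm holds its last target.

TASK

A new filter element has been laid in the air-filter box on the bench and the hinged cover was left up. With the closed fingertips push the cover down shut, then set the fingertips in the slot of the cover's round quarter-turn fastener, press it down against the springy seal of the filter and turn it clockwise, seen from above, a quarter turn to its stop, so that the cover stays locked down flush when you let go. Only push and turn: do not take hold of the cover from beneath or raise it, and leave the old element, oil filter, screwdriver and spark plug beside the box where they are.

Things in the scene. Friction and masses are not known exactly. Their poses are not given: they have to be found in the camera images.
- filter_box: Dark grey plastic air-filter box, fixed on the bench, 240 x 250 x 94 mm (x, y, z) without its cover; round air spigots reach 36 mm out of its left and right walls, mounting ears 24 mm out at front and rear. Origin: centre of its underside. x points from its front (robot's side) to its hinged rear, y to the left, z up. Position and yaw vary.
- cover (a joint): Angle of the cover about its hinge along the box's upper rear edge, rad: 0 = flush on the box, grows as the front edge rises; starts at 0.4 to 0.9. The hinge is stiff and stays where it is left; pushing down takes 1 to 3 N near the front edge. Below about 0.07 a rib under the cover meets the filter's springy rim; let go unlocked, it comes back up to 0.04 to 0.065 (fastener 8 to 12 mm proud).
- fastener (a joint): Turn of the fastener in the cover, rad: 0 = open, slot front to rear; grows clockwise seen from above; stop at 1.571 = locked, slot left to right. Starts at 0 to 0.45 and stays where it is left. Turning takes up to about 0.25 N m. From 0.6 rad on it goes round only while the cover is pressed down below about 0.02 rad; from 1.3 rad the cam holds the cover down by itself.
- slot (a point): Centre of the slot's floor, on the turning axis; x along the slot, z out of the cover. The fastener is a grey disc 85 mm across in a fixed collar (98 mm outside, equally high) in the cover's front part. The slot, 34 mm wide, runs across the disc, 85 mm between the collar's walls, 13.5 mm deep: closed fingertips set in it off centre push its side wall round.
- slot_end (a point): A place in the slot to push in: on the slot's floor, 20 mm from the turning axis towards the front end of the slot; clockwise it goes to the left. With the cover flush the floor is 103 mm above the bench and the tops of disc and collar are at 117 mm. Pressing the cover flush takes about 5 to 12 N there.
- cam_tip (a point): Tip of the steel cam tongue on the fastener's shaft, 24 mm below the hinge plane, 41 mm from the turning axis; it points right when open and to the front when locked. Turned with the cover pressed down it slides under a ramped keeper inside the box's front wall and draws the cover down; turned with the cover too high it fouls the keeper: turn back, press, turn again.
- cover_edge (a point): Middle of the cover's front edge on its outer (upper) face, 250 mm ahead of the hinge axis and 4 mm above the hinge plane. The cover is a 5 mm plastic plate, 248 x 262 mm.
- cover_push (a point): A flat free place on the cover's outer face to push on, 85 mm to the left of the fastener's axis, 188 mm ahead of the hinge axis, 4 mm above the hinge plane; the face is as free at the right of the fastener.
- cover_hinge (a point): Middle of the cover's hinge axis (parallel to the box's y), 124 mm behind the box's origin and 97 mm above the bench. Ahead of it, in the cover's own plane: fastener axis 188 mm, front edge 250 mm; above that plane: outer face 4 mm, slot floor 6 mm, collar top 20 mm.
- cover_underside: The cover's inner face (the ribbed side towards the filter, inside a 12 mm skirt). Origin on the hinge axis. Not to be touched: the cover is pushed on its outer face only.
- old_element: The old, dirty filter element, a loose black-rimmed panel 148 x 236 x 50 mm lying to the right of the box. Origin: centre of its underside. Leave it.
- oil_filter: Black spin-on oil filter, 68 mm diameter, 90 mm high, standing loose in front of the box at the right. Origin: centre of its underside. Leave it.
- screwdriver_red: Red-handled screwdriver, 210 mm long, 31 mm thick, lying loose to the left of the box. Origin at its middle, underside. Leave it.
- spark_plug: Spark plug, 53 mm long, 21 mm thick, lying loose in front of the box at the left. Origin at its middle, underside. Leave it.

How it is judged:
By the outcome, as a careful person would: the job done as asked, in the order asked, and still so for the second after the job is handed in, with the robot touching nothing.
It also fails if it takes over 50 s, if anything falls off the work surface, if the arm or the gripper's body presses on something with over 40 N, if the wrist force passes 120 N, or if a joint passes its speed limit or range.

## Working session

There is one attempt and no reset: what is moved stays moved. The work goes in short steps, Python scripts to look and compute and a shell command to move; the robot and the scene stay as the last step left them, time stands still between calls to the robot, and variables do not carry over. Pictures are saved under pics/ and viewed, and the job is handed in when it is done.

```bash
mkdir -p pics; cat > h.py <<'E'
import numpy as np, cv2
from bench import get_obs, cams
def snap(n,name):
    p=cams.snapshot(n); cv2.imwrite(f'pics/{name}.png',p['frame'][:,:,::-1]); return p
def ray(p,uv):
    K=np.array(p['intrinsics']);R=np.array(p['R']);t=np.array(p['t'])
    q=cv2.undistortPoints(np.array([[uv]],float),K,np.array(p['dist'],float))[0,0]
    return -R.T@t, R.T@np.array([q[0],q[1],1.])
def atz(p,uv,z):
    o,d=ray(p,uv); return o+d*(z-o[2])/d[2]
def tri(obs):
    A=np.zeros((3,3));b=np.zeros(3)
    for p,uv in obs:
        o,d=ray(p,uv);d=d/np.linalg.norm(d);M=np.eye(3)-np.outer(d,d);A+=M;b+=M@o
    return np.linalg.solve(A,b)
def proj(p,X):
    R=np.array(p['R']);r,_=cv2.Rodrigues(R)
    return cv2.projectPoints(np.array(X,float).reshape(-1,3),r,np.array(p['t'],float),np.array(p['intrinsics'],float),np.array(p['dist'],float))[0][:,0]
E
python3 - <<'E'
from h import *
np.set_printoptions(precision=4,suppress=True)
o=get_obs()
for k,v in o.items(): print(k,np.round(v,4))
for n in('scene','top'):
    p=snap(n,n+'0'); print(n,-np.array(p['R']).T@p['t'])
    for q in('filter_box','cover','fastener','slot','slot_end','cover_edge','cover_push','cover_hinge','old_element','oil_filter','screwdriver_red','spark_plug'):
        r=cams.outline_of(p,q)
        print(q,[(round(x['conf'],2),np.round(x['centre'],1).tolist(),int(x['region'].sum())) for x in r[:2]])
E
```

```text
time 0.0
joint_positions [-1.3311  0.088   1.3722  0.      1.6836 -0.1031]
qvel [-0.0009  0.0004 -0.0017 -0.0003 -0.0003  0.0004]
joint_torque [ -0.0017 -34.0185 -30.2432   0.0715   0.0332  -0.0002]
tool_pos [ 0.1847 -0.5175  0.2153]
ee_rot [-3.1394 -0.0003  0.3428]
wrist_force [-0.3777  0.1109 -0.2002]
wrist_torque [-0.0015 -0.0382 -0.022 ]
width 0.0942
scene [-0.0399  0.6972  0.8429]
filter_box [(0.75, [413.3, 256.5], 955), (0.57, [314.5, 241.2], 11305)]
cover [(0.86, [305.3, 188.3], 1808)]
fastener []
slot [(0.61, [318.1, 189.6], 119)]
slot_end [(0.51, [315.7, 191.4], 135), (0.38, [306.7, 187.8], 1893)]
cover_edge [(0.8, [307.9, 188.2], 1920)]
cover_push [(0.86, [310.3, 186.6], 1911)]
cover_hinge [(0.73, [308.4, 188.7], 1874)]
old_element [(0.81, [408.7, 205.0], 2996), (0.26, [309.9, 187.4], 1827)]
oil_filter [(0.92, [413.1, 259.4], 1035)]
screwdriver_red [(0.73, [268.7, 316.7], 585)]
spark_plug []
top [0.379  0.0141 1.0185]
filter_box [(0.86, [323.9, 206.9], 15525)]
cover [(0.67, [321.7, 183.7], 8510)]
fastener [(0.72, [319.9, 183.9], 658)]
slot [(0.62, [319.8, 183.6], 659)]
slot_end [(0.91, [319.9, 185.4], 629)]
cover_edge [(0.77, [324.9, 186.1], 8308)]
cover_push [(0.77, [326.7, 184.9], 8404), (0.62, [317.1, 187.6], 636)]
cover_hinge [(0.6, [326.0, 186.3], 8335)]
old_element [(0.73, [324.2, 186.0], 8423), (0.71, [471.2, 245.1], 7114)]
oil_filter [(0.55, [383.7, 314.5], 878), (0.22, [325.5, 183.5], 8368)]
screwdriver_red [(0.77, [220.9, 247.0], 654), (0.4, [325.3, 185.2], 8363)]
spark_plug [(0.47, [280.5, 305.3], 111)]
```

View pics/scene0.png

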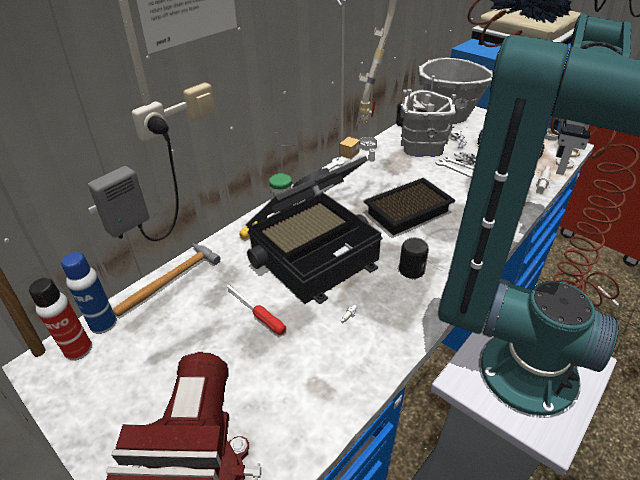

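View pics/top0.png

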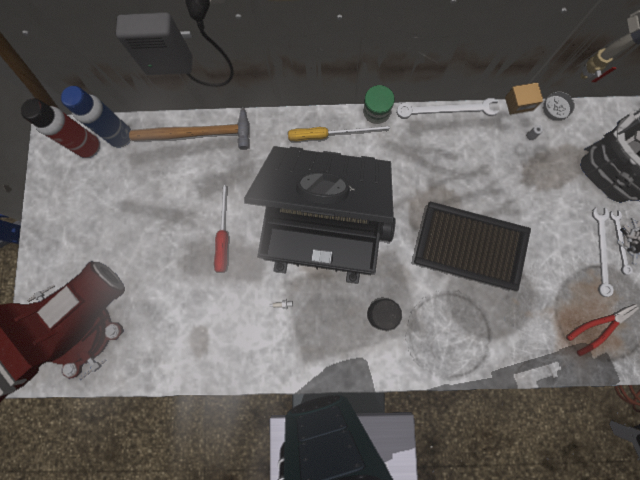

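The top view shows the raised cover at about (320,185), with its front edge along row ~210. The fastener disc is at (322,184), and the open box front is at rows 215–270. The oil filter is at (384,314), the spark plug at (283,304) and the old element at (471,245). I'll zoom in to fit the box pose.

```bash
python3 - <<'E'
import cv2
a=cv2.imread('pics/top0.png')[140:290,235:405]; cv2.imwrite('pics/top0z.png',cv2.resize(cv2.convertScaleAbs(a,alpha=2,beta=20),None,fx=4.6,fy=4,interpolation=cv2.INTER_CUBIC)) 
a=cv2.imread('pics/scene0.png')[145:305,230:400]; cv2.imwrite('pics/scene0z.png',cv2.resize(cv2.convertScaleAbs(a,alpha=2,beta=20),None,fx=4,fy=3.7,interpolation=cv2.INTER_CUBIC))
E
```

```text
(no output)
```

View pics/top0z.png

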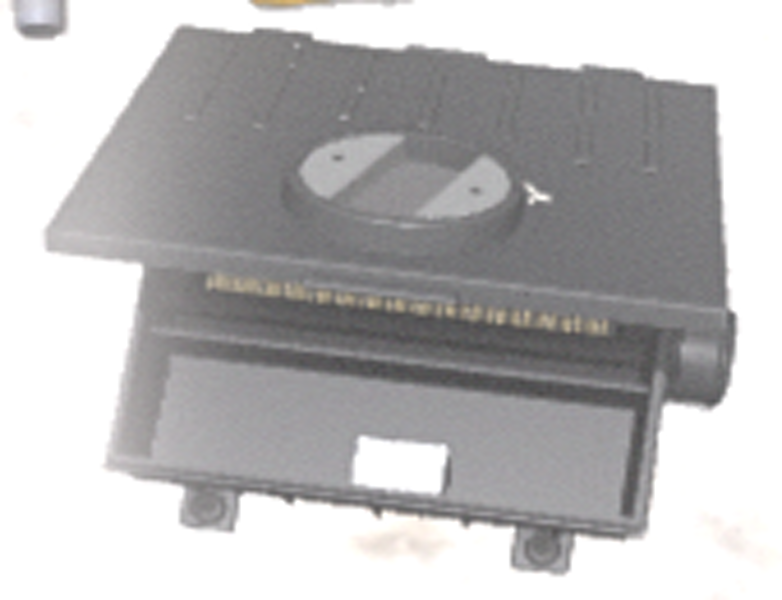

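View pics/scene0z.png

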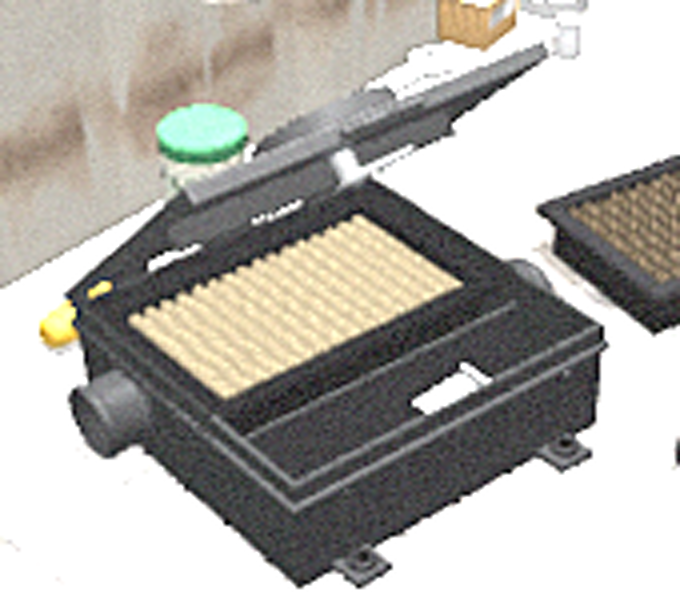

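```bash
cat > fit.py <<'E'
from h import *
from scipy.optimize import least_squares
np.set_printoptions(precision=4,suppress=True)
def cov(s,q): # s: ahead of hinge a, y left, h
    x,y,psi,th=q; a,l,h=s
    bx=0.124-a*np.cos(th)+h*np.sin(th)*1.0
    bz=0.097+a*np.sin(th)+h*np.cos(th)
    return boxp((bx,l,bz),q)
def boxp(b,q):
    x,y,psi=q[:3];c,s=np.cos(psi),np.sin(psi)
    return np.array([x+c*b[0]-s*b[1],y+s*b[0]+c*b[1],b[2]])
E
cat > f1.py <<'E'
from fit import *
T=cams.snapshot('top');S=cams.snapshot('scene')
t=lambda u,v:(235+u/4.6,140+v/4)
s=lambda u,v:(230+u/4,145+v/3.7)
C=[(T,t(48,230),'c',(.25,.131,.004)),(T,t(725,308),'c',(.25,-.131,.004)),(T,t(178,28),'c',(.002,.131,.004)),(T,t(716,87),'c',(.002,-.131,.004)),
(T,t(108,467),'b',(-.12,.125,.094)),(T,t(640,535),'b',(-.12,-.125,.094)),(T,t(405,175),'c',(.188,0,.02)),
(S,s(190,192),'c',(.25,.131,.004)),(S,s(545,45),'c',(.25,-.131,.004)),(S,s(70,295),'c',(.002,.131,.004)),
(S,s(297,497),'b',(-.12,.125,.094)),(S,s(606,343),'b',(-.12,-.125,.094)),(S,s(302,585),'b',(-.12,.125,0))]
def res(q):
    return np.concatenate([(proj(P,(cov if k=='c' else boxp)(X,q))[0]-uv) for P,uv,k,X in C])
r=least_squares(res,[.5,0,-.1,.6],loss='soft_l1',f_scale=1.5)
print(r.x); print(res(r.x).reshape(-1,2))
q=r.x
for P,n in((T,'top'),(S,'scene')):
    im=P['frame'][:,:,::-1].copy()
    def poly(f,pts,col):
        cv2.polylines(im,[np.round(np.array([proj(P,f(p,q))[0] for p in pts])*8).astype(int)],True,col,1,cv2.LINE_AA,3)
    poly(cov,[(.25,.131,.004),(.25,-.131,.004),(.002,-.131,.004),(.002,.131,.004)],(0,255,0))
    for z in(0,.094): poly(boxp,[(-.12,.125,z),(-.12,-.125,z),(.12,-.125,z),(.12,.125,z)],(0,0,255))
    a=np.linspace(0,6.28,40)
    for rr in(.0425,.049): poly(cov,[(.188+rr*np.cos(x),rr*np.sin(x),.02) for x in a],(255,255,0))
    cv2.imwrite(f'pics/fit_{n}.png',cv2.resize(im[130:300,215:415],None,fx=4,fy=3.5,interpolation=cv2.INTER_CUBIC))
for f in(0,.2,.4,.45):
    pass
print('hinge',cov((0,0,0),q),'edge',cov((.25,0,.004),q),'push',cov((.188,.085,.004),q),'fast flush',cov((.188,0,.02),[*q[:3],0]))
for n,k in(('oil',(383.7,314.5)),('plug',(283,304)),('old',(471,245)),('sd',(221,240))): print(n,atz(T,k,.05 if n!='oil' else .09))
E
python3 f1.py
```

```text
[ 0.5954  0.0243 -0.1675  0.8288]
[[-1.3104  1.3475]
 [ 1.3508  1.9629]
 [-0.4002  0.2732]
 [ 0.1281  0.5931]
 [-0.4179  0.0162]
 [ 0.1351 -0.6718]
 [ 0.1297  1.1404]
 [-1.6246 -3.    ]
 [-0.3238 -3.2264]
 [-2.6689 -0.9241]
 [-0.4018 -3.2004]
 [ 0.2225 -5.9421]
 [-0.0804  0.4668]]
hinge [0.7177 0.0036 0.097 ] edge [0.554  0.0313 0.284 ] push [0.6095 0.1081 0.2383] fast flush [0.5323 0.035  0.117 ]
oil [ 0.3696 -0.095   0.09  ]
plug [0.3975 0.1199 0.05  ]
old [ 0.5165 -0.302   0.05  ]
sd [0.5442 0.2591 0.05  ]
```

View pics/fit_scene.png

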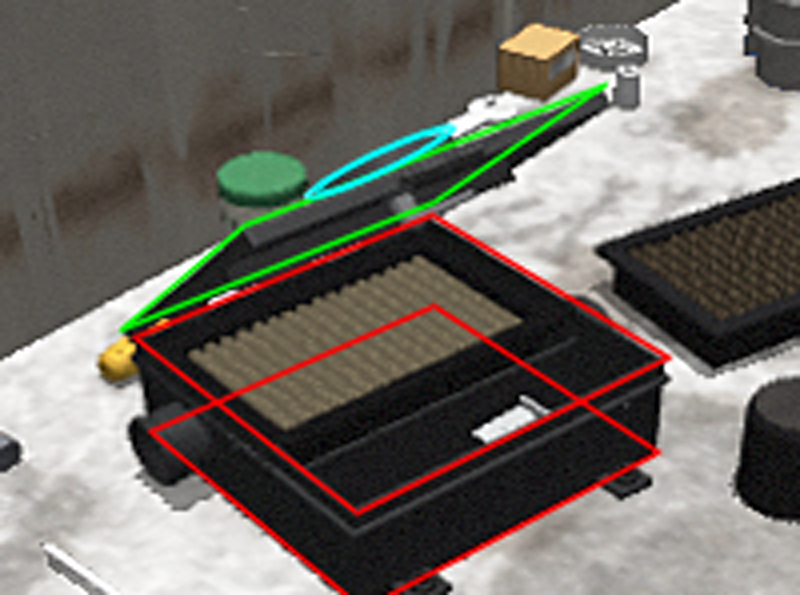

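View pics/fit_top.png

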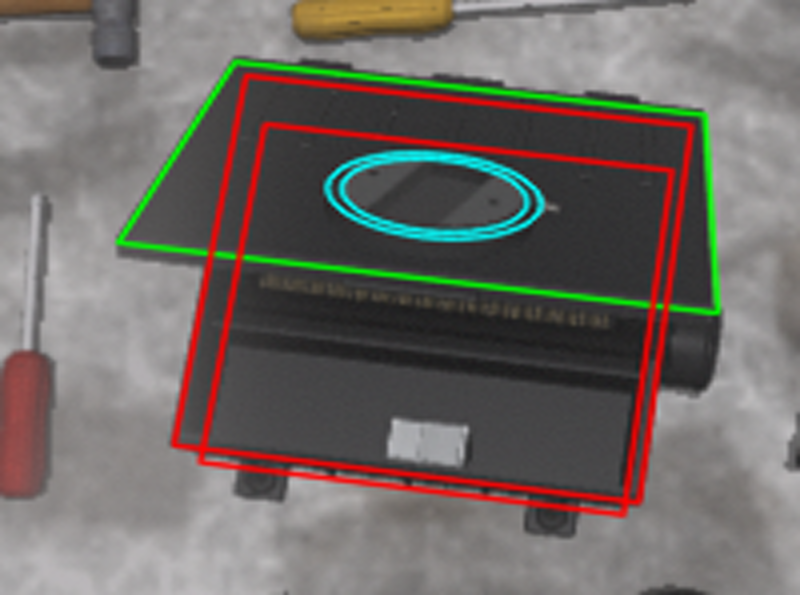

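The top overlay fits well. In the scene overlay the box's upper rim line matches, and the lower line is a flange. The fitted pose is box (0.595, 0.024), yaw −0.168, cover about 0.82 rad. I'll close the fingers, rise, and move over the left push place.

```bash
python3 -m crank '[{"tz":-5,"grip":0},{"tz":-5,"grip":0},{"tz":-5,"grip":0},{"tx":4.9,"ty":-3.8,"grip":0},{"tx":4.9,"ty":-3.8,"grip":0},{"tx":4.9,"ty":-3.8,"grip":0},{"tx":4.9,"ty":-3.8,"grip":0},{"tx":4.9,"ty":-3.8,"grip":0},{"tx":4.9,"ty":-3.8,"grip":0}]'
```

```text
invalid input at $[0]: expected keys tx, ty, tz, twist, grip
```

```bash
python3 -m crank '[{"tx":0,"ty":0,"tz":-5,"twist":0,"grip":0},{"tx":0,"ty":0,"tz":-5,"twist":0,"grip":0},{"tx":0,"ty":0,"tz":-5,"twist":0,"grip":0},{"tx":4.9,"ty":-3.8,"tz":0,"twist":0,"grip":0},{"tx":4.9,"ty":-3.8,"tz":0,"twist":0,"grip":0},{"tx":4.9,"ty":-3.8,"tz":0,"twist":0,"grip":0},{"tx":4.9,"ty":-3.8,"tz":0,"twist":0,"grip":0},{"tx":4.9,"ty":-3.8,"tz":0,"twist":0,"grip":0},{"tx":4.9,"ty":-3.8,"tz":0,"twist":0,"grip":0}]'
```

```text
time: 2.52
tool_pos: [0.3858, -0.2027, 0.3667]
ee_rot: [3.141, -0.001, 0.342]
wrist_force: [0.7, -1.0, -0.6]
width: 0.0075
```

```bash
cat > to.py <<'E'
import sys; from bench import get_obs; import numpy as np
o=get_obs();p=np.array(o['tool_pos']);y=o['ee_rot'][2]
T=np.array([float(a) for a in sys.argv[1:4]]);d=(T-p)*100
print('cm tx %.2f ty %.2f tz %.2f'%(d[0]*np.cos(y)+d[1]*np.sin(y),d[0]*np.sin(y)-d[1]*np.cos(y),-d[2]),end=' ')
if len(sys.argv)>4: print('twist %.1f'%np.degrees(y-float(sys.argv[4])),end='')
print('\npos',np.round(p,4),'yaw %.4f F'%y,np.round(o['wrist_force'],1),'t %.2f w %.4f'%(o['time'],o['width']))
E
python3 to.py .583 .1125 .365 2.974
```

```text
cm tx 29.16 ty -23.07 tz 0.17 twist -150.8
pos [ 0.3858 -0.2027  0.3667] yaw 0.3424 F [ 0.7 -1.  -0.6] t 2.52 w 0.0075
```

```bash
python3 -m crank '[{"tx":4.9,"ty":-3.8,"tz":0,"twist":0,"grip":0},{"tx":4.9,"ty":-3.8,"tz":0,"twist":0,"grip":0},{"tx":4.9,"ty":-3.8,"tz":0,"twist":0,"grip":0},{"tx":4.9,"ty":-3.8,"tz":0,"twist":0,"grip":0},{"tx":4.9,"ty":-3.8,"tz":0,"twist":0,"grip":0},{"tx":4.9,"ty":-3.8,"tz":0,"twist":0,"grip":0},{"tx":0,"ty":0,"tz":0,"twist":-10.6,"grip":0},{"tx":0,"ty":0,"tz":0,"twist":-10.6,"grip":0},{"tx":0,"ty":0,"tz":0,"twist":-10.6,"grip":0},{"tx":0,"ty":0,"tz":0,"twist":-10.6,"grip":0},{"tx":0,"ty":0,"tz":0,"twist":-10.6,"grip":0},{"tx":0,"ty":0,"tz":0,"twist":-10.6,"grip":0}]'
python3 -m crank '[{"tx":0,"ty":0,"tz":0,"twist":-10.6,"grip":0},{"tx":0,"ty":0,"tz":0,"twist":-10.6,"grip":0},{"tx":0,"ty":0,"tz":0,"twist":-10.6,"grip":0},{"tx":0,"ty":0,"tz":0,"twist":-10.6,"grip":0},{"tx":0,"ty":0,"tz":0,"twist":-10.6,"grip":0},{"tx":0,"ty":0,"tz":0,"twist":-10.6,"grip":0},{"tx":0,"ty":0,"tz":0,"twist":-10.6,"grip":0},{"tx":0,"ty":0,"tz":0,"twist":-10.6,"grip":0}]'; python3 to.py .583 .1125 .32 2.974
```

```text
time: 4.03
tool_pos: [0.5854, 0.1091, 0.3664]
ee_rot: [-3.141, 0.0, 1.459]
wrist_force: [0.3, -0.6, -0.2]
width: 0.0004
time: 5.03
tool_pos: [0.5854, 0.1091, 0.3664]
ee_rot: [-3.141, -0.0, 2.939]
wrist_force: [-0.5, 0.5, 0.4]
width: 0.0007
cm tx 0.30 ty 0.28 tz 4.64 twist -2.0
pos [0.5854 0.1091 0.3664] yaw 2.9390 F [-0.5  0.5  0.4] t 5.03 w 0.0007
```

```bash
python3 -m crank '[{"tx":0.3,"ty":0.3,"tz":4,"twist":-2,"grip":0},{"tx":0,"ty":0,"tz":2,"twist":0,"grip":0},{"tx":0,"ty":0,"tz":1,"twist":0,"grip":0},{"tx":0,"ty":0,"tz":0.7,"twist":0,"grip":0},{"tx":0,"ty":0,"tz":0.7,"twist":0,"grip":0}]'; python3 -c "
from h import *
snap('scene','s1');p=cv2.imread('pics/s1.png')[130:330,200:440];cv2.imwrite('pics/s1z.png',cv2.resize(p,None,fx=3.3,fy=3))"
```

```text
time: 5.65
tool_pos: [0.5836, 0.1127, 0.2834]
ee_rot: [3.141, 0.002, 2.968]
wrist_force: [0.2, -0.3, 0.2]
width: 0.0003
```

View pics/s1z.png

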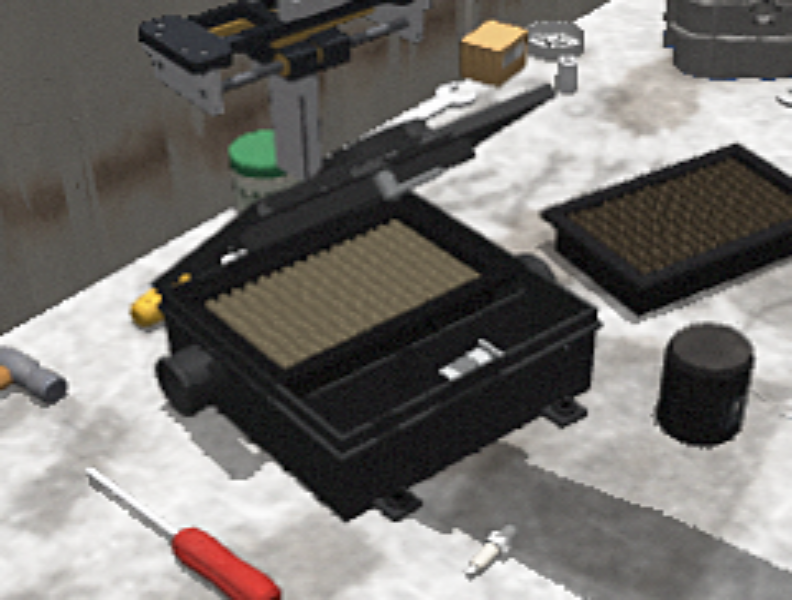

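The fingertips stand behind the front edge over the outer face, on the left of the cover, with no contact yet. Now I'll push along the arc.

```bash
python3 -m crank '[{"tx":0.2,"ty":0,"tz":0.7,"twist":0,"grip":0},{"tx":0.3,"ty":0,"tz":0.7,"twist":0,"grip":0},{"tx":0.5,"ty":0,"tz":0.7,"twist":0,"grip":0},{"tx":0.5,"ty":0,"tz":0.7,"twist":0,"grip":0}]'; python3 -c "
from h import *
snap('scene','s2');p=cv2.imread('pics/s2.png')[130:330,200:440];cv2.imwrite('pics/s2z.png',cv2.resize(p,None,fx=3.3,fy=3))"
```

```text
time: 6.2
tool_pos: [0.5678, 0.1153, 0.2539]
ee_rot: [-3.141, -0.0, 2.968]
wrist_force: [0.5, 0.4, 0.3]
width: 0.0005
```

View pics/s2z.png

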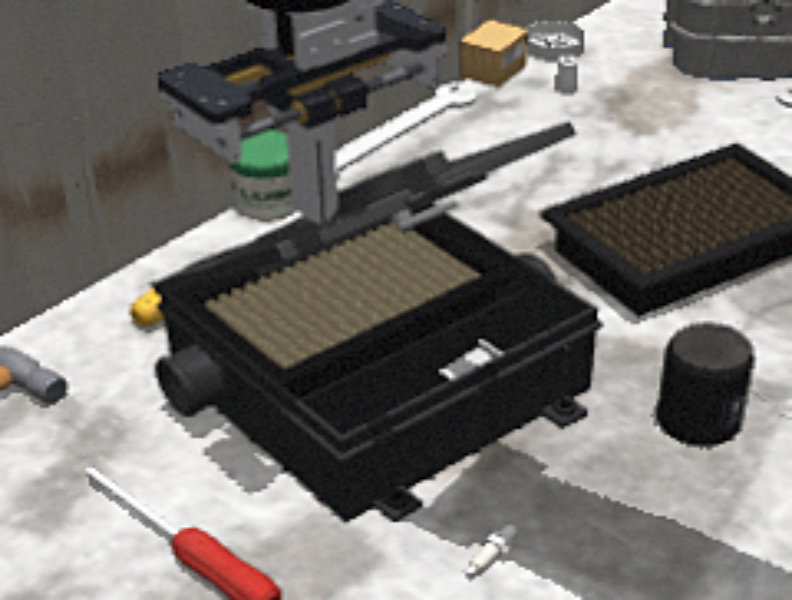

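```bash
cat > ov.py <<'E'
from fit import *
import sys
th=float(sys.argv[1]);n=sys.argv[2];cam=sys.argv[3] if len(sys.argv)>3 else 'scene'
q=[.5954,.0243,-.1675,th]
P=cams.snapshot(cam);im=P['frame'][:,:,::-1].copy()
def poly(f,pts,col):
    cv2.polylines(im,[np.round(np.array([proj(P,f(p,q))[0] for p in pts])*8).astype(int)],True,col,1,cv2.LINE_AA,3)
poly(cov,[(.25,.131,.004),(.25,-.131,.004),(.002,-.131,.004),(.002,.131,.004)],(0,255,0))
a=np.linspace(0,6.28,40)
for rr in(.0425,.049): poly(cov,[(.188+rr*np.cos(x),rr*np.sin(x),.02) for x in a],(255,255,0))
if cam=='scene': im=im[130:330,200:440]
else: im=im[130:300,215:415]
cv2.imwrite(f'pics/{n}.png',cv2.resize(im,None,fx=3.3,fy=3,interpolation=cv2.INTER_CUBIC))
E
python3 ov.py 0.68 s3
```

```text
(no output)
```

View pics/s3.png

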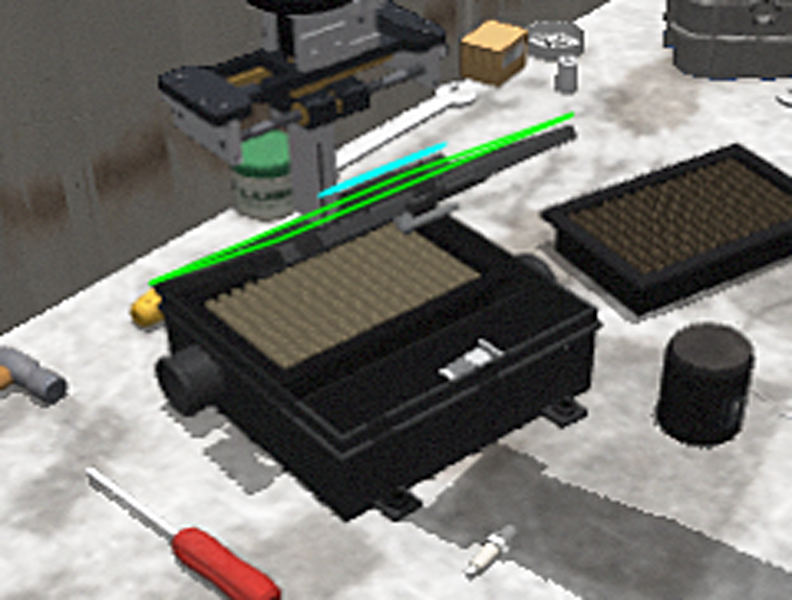

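```bash
python3 ov.py 0.68 t3 top; python3 to.py 0 0 0
```

```text
cm tx 53.92 ty -21.17 tz 25.38 
pos [0.5677 0.1153 0.2538] yaw 2.9680 F [ 0.3 -0.3 -0.7] t 6.35 w 0.0004
```

View pics/t3.png

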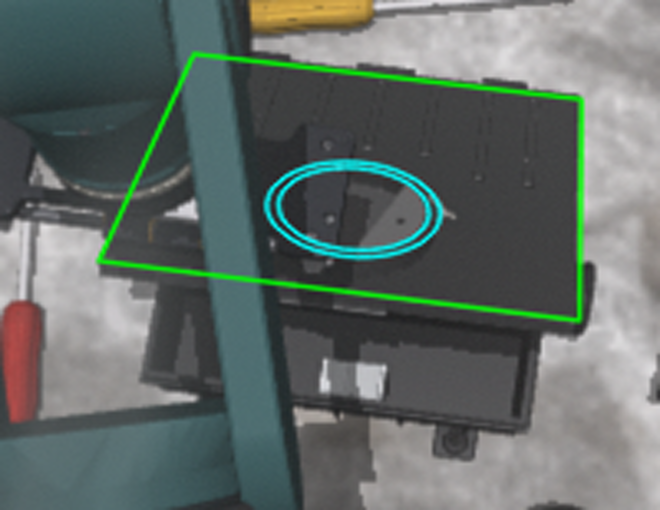

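In the top view the right part of the cover sits close to the overlay at 0.68 rad. In the scene view the front edge is about 4 px below it, similar to the earlier bias there. The cover is clearly moving under the fingertips, so I'll continue.

```bash
python3 -m crank '[{"tx":0.4,"ty":0,"tz":0.8,"twist":0,"grip":0},{"tx":0.4,"ty":0,"tz":0.8,"twist":0,"grip":0},{"tx":0.4,"ty":0,"tz":0.8,"twist":0,"grip":0},{"tx":0.4,"ty":0,"tz":0.8,"twist":0,"grip":0},{"tx":0.3,"ty":0,"tz":0.8,"twist":0,"grip":0},{"tx":0.3,"ty":0,"tz":0.8,"twist":0,"grip":0},{"tx":0.3,"ty":0,"tz":0.8,"twist":0,"grip":0}]'; python3 ov.py 0.4 s4
```

```text
time: 7.22
tool_pos: [0.5435, 0.1196, 0.1979]
ee_rot: [-3.141, -0.0, 2.968]
wrist_force: [-1.3, 0.4, 0.2]
width: 0.0004
```

View pics/s4.png

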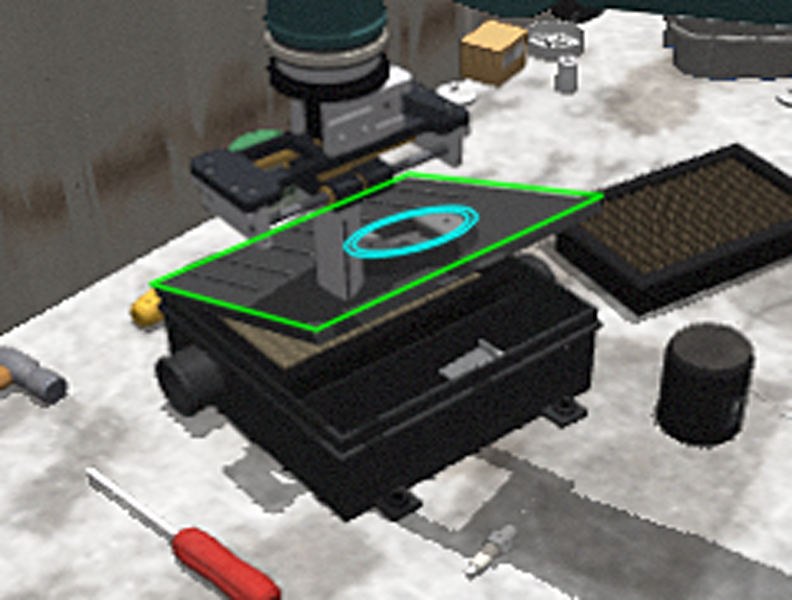

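The cover is now at about 0.4 rad. The fingertips are on its left face near the front edge, clear of the collar. Continuing down.

```bash
python3 -m crank '[{"tx":0.2,"ty":0,"tz":1.0,"twist":0,"grip":0},{"tx":0.2,"ty":0,"tz":1.0,"twist":0,"grip":0},{"tx":0.1,"ty":0,"tz":1.0,"twist":0,"grip":0},{"tx":0,"ty":0,"tz":1.0,"twist":0,"grip":0},{"tx":0,"ty":0,"tz":1.0,"twist":0,"grip":0},{"tx":0,"ty":0,"tz":1.0,"twist":0,"grip":0},{"tx":0,"ty":0,"tz":0.7,"twist":0,"grip":0},{"tx":0,"ty":0,"tz":0.5,"twist":0,"grip":0},{"tx":0,"ty":0,"tz":0.4,"twist":0,"grip":0}]'; python3 -m crank '[{"tx":0,"ty":0,"tz":0.3,"twist":0,"grip":0},{"tx":0,"ty":0,"tz":0.3,"twist":0,"grip":0},{"tx":0,"ty":0,"tz":0,"twist":0,"grip":0}]'; python3 ov.py 0.03 s5
```

```text
time: 8.4
tool_pos: [0.5385, 0.1204, 0.1225]
ee_rot: [-3.141, -0.0, 2.968]
wrist_force: [-1.5, 0.7, 3.2]
width: 0.0005
time: 8.78
tool_pos: [0.5384, 0.1205, 0.1171]
ee_rot: [-3.142, -0.0, 2.968]
wrist_force: [-4.1, -0.2, 5.1]
width: 0.0005
```

View pics/s5.png

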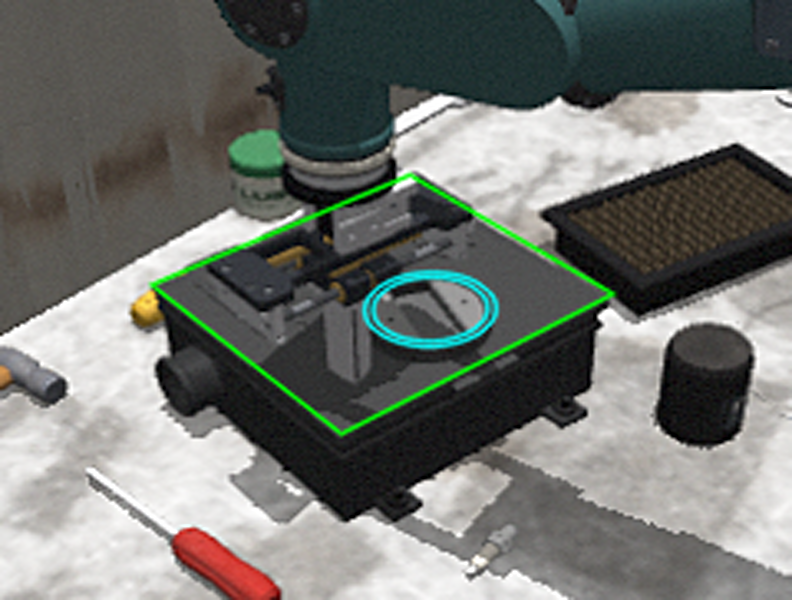

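```bash
python3 -m crank '[{"tx":0,"ty":0,"tz":-3,"twist":0,"grip":0},{"tx":0,"ty":0,"tz":-5,"twist":0,"grip":0},{"tx":0,"ty":5,"tz":0,"twist":0,"grip":0},{"tx":0,"ty":5,"tz":0,"twist":0,"grip":0},{"tx":0,"ty":0,"tz":0,"twist":0,"grip":0}]'; python3 ov.py 0.05 t6 top;python3 ov.py 0.05 s6
```

```text
time: 9.45
tool_pos: [0.5565, 0.2218, 0.1955]
ee_rot: [3.141, 0.0, 2.972]
wrist_force: [-0.6, -0.6, -0.3]
width: -0.0
```

View pics/t6.png

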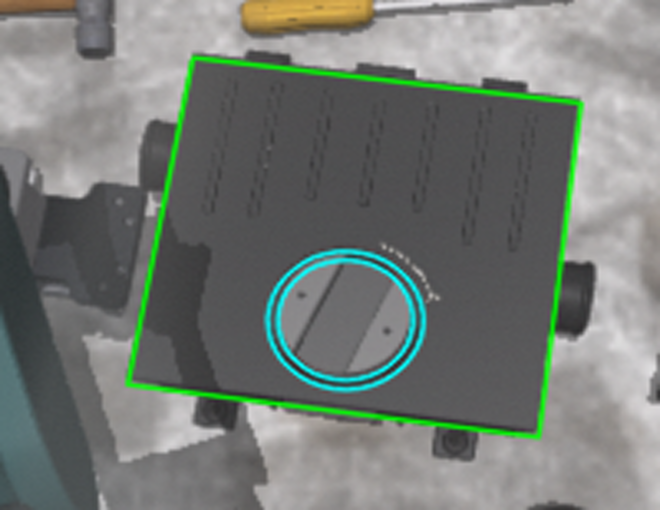

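View pics/s6.png

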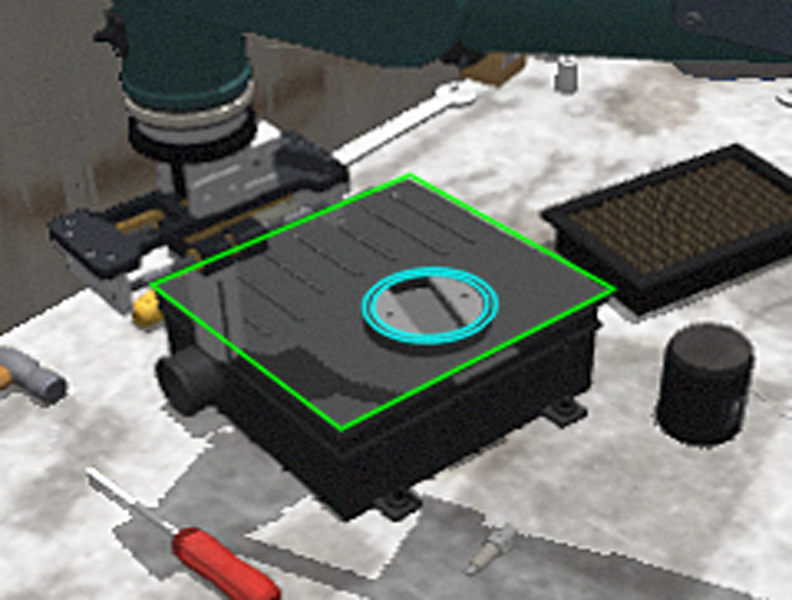

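The overlay at 0.05 rad fits the cover and collar in both views, so the cover is resting on the seal. The slot edges in the top view run (342,265)–(297,345) and (392,285)–(347,370), with the disc centre at about (345,320).

```bash
python3 - <<'E'
from fit import *
P=cams.snapshot('top')
f=lambda u,v:(215+u/3.3,130+v/3)
for a,b in(((342,265),(297,345)),((392,285),(347,370))):
    A=atz(P,f(*a),.126)[:2];B=atz(P,f(*b),.126)[:2];d=A-B;print(A,B,'yaw',np.arctan2(d[1],d[0]),'phi',-.1675-np.arctan2(d[1],d[0]))
q=[.5954,.0243,-.1675,.05]
c=cov((.188,0,.02),q);print('axis',c,cov((.188,0,.006),q), 'flush',cov((.188,0,.006),[*q[:3],0]))
E
```

```text
[0.5712 0.035 ] [0.5156 0.0647] yaw -0.4895031226284736 phi 0.32200312262847364
[0.556  0.0038] [0.4973 0.0337] yaw -0.4712738401325844 phi 0.30377384013258435
axis [0.5335 0.0348 0.1264] [0.5328 0.0349 0.1124] flush [0.5323 0.035  0.103 ]
```

```bash
python3 -m crank '[{"tx":0,"ty":0,"tz":0,"twist":9,"grip":0},{"tx":0,"ty":0,"tz":0,"twist":8.9,"grip":0},{"tx":0,"ty":0,"tz":0,"twist":0,"grip":0}]'; python3 to.py .5117 .046 .165 2.66
```

```text
time: 9.98
tool_pos: [0.5562, 0.2176, 0.1965]
ee_rot: [-3.142, 0.001, 2.655]
wrist_force: [0.4, -0.6, 0.8]
width: 0.0002
cm tx -4.08 ty -17.25 tz 3.15 twist -0.3
pos [0.5562 0.2176 0.1965] yaw 2.6553 F [ 0.4 -0.6  0.8] t 9.97 w 0.0002
```

```bash
python3 -m crank '[{"tx":-1.1,"ty":-4.3,"tz":0,"twist":0,"grip":0},{"tx":-1,"ty":-4.3,"tz":0,"twist":0,"grip":0},{"tx":-1,"ty":-4.3,"tz":0,"twist":0,"grip":0},{"tx":-1,"ty":-4.3,"tz":0,"twist":0,"grip":0},{"tx":0,"ty":0,"tz":3,"twist":0,"grip":0},{"tx":0,"ty":0,"tz":0,"twist":0,"grip":0}]'; python3 to.py .5117 .046 .130 2.66; python3 -c "
from h import *
snap('scene','s7');p=cv2.imread('pics/s7.png')[180:280,280:400];cv2.imwrite('pics/s7z.png',cv2.resize(p,None,fx=6,fy=6))"
```

```text
time: 10.72
tool_pos: [0.5101, 0.0466, 0.1643]
ee_rot: [-3.139, -0.004, 2.655]
wrist_force: [-0.4, 1.7, 0.4]
width: 0.0005
cm tx -0.17 ty 0.02 tz 3.43 twist -0.3
pos [0.5101 0.0466 0.1643] yaw 2.6553 F [-0.4  1.7  0.4] t 10.72 w 0.0005
```

View pics/s7z.png

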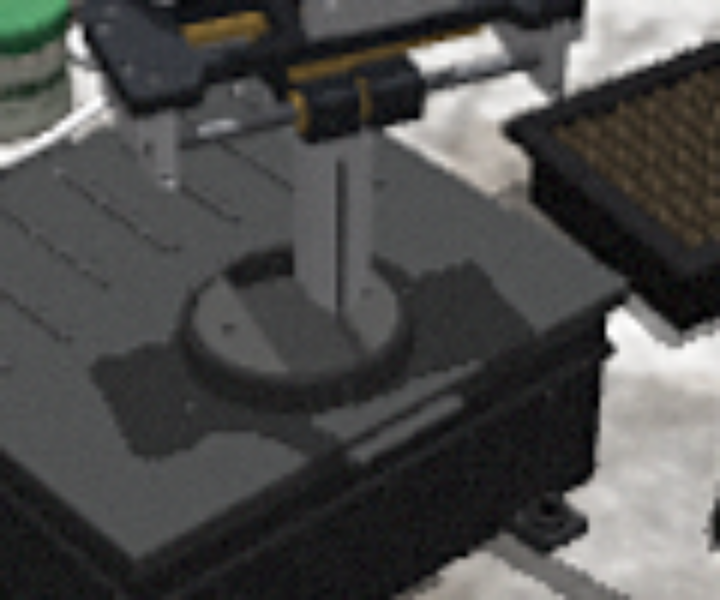

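```bash
python3 - <<'E'
from fit import *
P=cams.snapshot('scene');im=P['frame'][:,:,::-1].copy()
q=[.5954,.0243,-.1675,.05]
p=np.array(get_obs()['tool_pos']);y=get_obs()['ee_rot'][2]
X=np.array([np.cos(y),np.sin(y),0]);Y=np.array([np.sin(y),-np.cos(y),0])
for z,c in((p[2]-.011,(0,0,255)),(.127,(0,255,0)),(.1135,(255,255,0))):
    pts=[np.r_[p[:2],z]+a*.008*X+b*.0125*Y for a,b in((1,1),(1,-1),(-1,-1),(-1,1))]
    cv2.polylines(im,[np.round(proj(P,pts)*8).astype(int)],True,c,1,cv2.LINE_AA,3)
im=im[180:280,280:400];cv2.imwrite('pics/s8z.png',cv2.resize(im,None,fx=6,fy=6))
E
```

```text
(no output)
```

View pics/s8z.png

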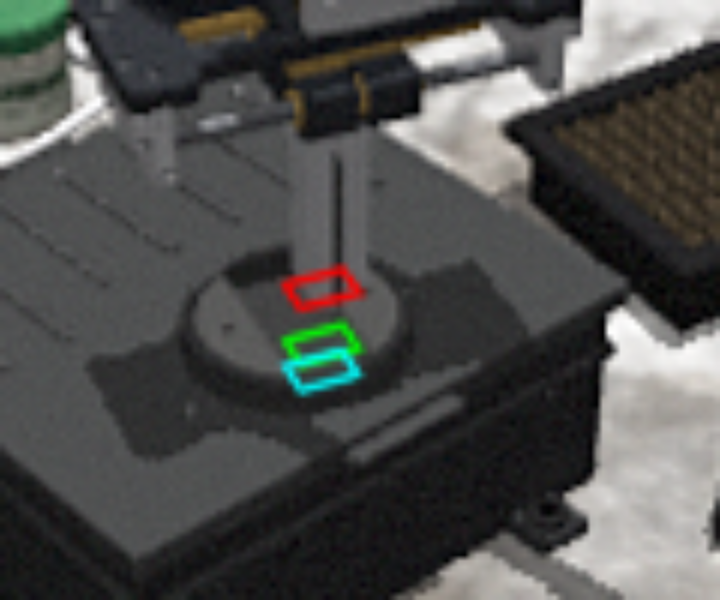

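The green outline, the fingertips at disc-top height, falls inside the slot's front half at about (322,342). Descending into the slot.

```bash
python3 -m crank '[{"tx":-0.1,"ty":0,"tz":1.5,"twist":0,"grip":0},{"tx":0,"ty":0,"tz":1,"twist":0,"grip":0},{"tx":0,"ty":0,"tz":0.7,"twist":0,"grip":0},{"tx":0,"ty":0,"tz":0.5,"twist":0,"grip":0},{"tx":0,"ty":0,"tz":0,"twist":0,"grip":0}]'; python3 to.py .5117 .046 .126 2.66
```

```text
time: 11.45
tool_pos: [0.5126, 0.0473, 0.1289]
ee_rot: [-3.141, -0.001, 2.656]
wrist_force: [-0.4, -0.0, 0.4]
width: 0.0003
cm tx 0.01 ty -0.16 tz 0.29 twist -0.3
pos [0.5126 0.0473 0.1289] yaw 2.6556 F [-0.4 -0.   0.4] t 11.45 w 0.0003
```

```bash
python3 -m crank '[{"tx":0,"ty":0,"tz":0.4,"twist":0,"grip":0},{"tx":0,"ty":0,"tz":0.3,"twist":0,"grip":0},{"tx":0,"ty":0,"tz":0,"twist":0,"grip":0}]'; python3 -m crank '[{"tx":0,"ty":0,"tz":0.3,"twist":0,"grip":0},{"tx":0,"ty":0,"tz":0.3,"twist":0,"grip":0},{"tx":0,"ty":0,"tz":0,"twist":0,"grip":0}]'; python3 to.py .5117 .046 .114 2.66;python3 ov.py 0.02 s9
```

```text
time: 11.82
tool_pos: [0.5131, 0.0472, 0.1229]
ee_rot: [3.141, 0.001, 2.655]
wrist_force: [-0.3, 0.9, 2.1]
width: 0.0007
time: 12.2
tool_pos: [0.5128, 0.0473, 0.1172]
ee_rot: [3.141, 0.0, 2.655]
wrist_force: [-1.5, 0.3, 5.6]
width: 0.0003
cm tx 0.04 ty -0.17 tz 0.32 twist -0.3
pos [0.5128 0.0473 0.1172] yaw 2.6554 F [-1.5  0.3  5.6] t 12.20 w 0.0003
```

View pics/s9.png

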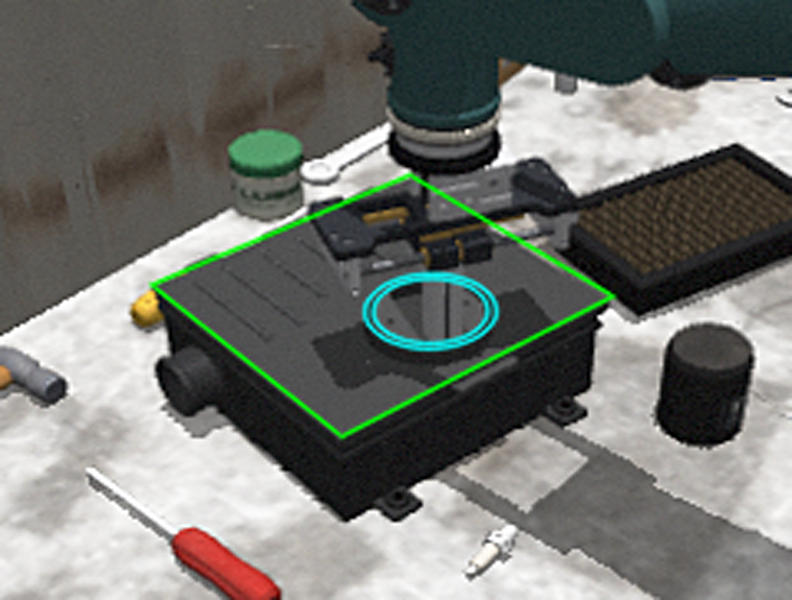

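The fingertips are in the slot and pressing with 5.6 N. Tip height is about 106 mm, so I'll press on to flush.

```bash
python3 -m crank '[{"tx":0,"ty":0,"tz":0.2,"twist":0,"grip":0},{"tx":0,"ty":0,"tz":0.15,"twist":0,"grip":0},{"tx":0,"ty":0,"tz":0,"twist":0,"grip":0}]'; python3 -m crank '[{"tx":0,"ty":0,"tz":0.15,"twist":0,"grip":0},{"tx":0,"ty":0,"tz":0,"twist":0,"grip":0}]'
```

```text
time: 12.62
tool_pos: [0.5127, 0.0473, 0.1145]
ee_rot: [3.141, 0.0, 2.655]
wrist_force: [-4.2, 0.5, 8.9]
width: 0.0003
time: 12.88
tool_pos: [0.5128, 0.0474, 0.114]
ee_rot: [3.141, 0.001, 2.656]
wrist_force: [-4.5, -0.1, 12.2]
width: 0.0003
```

```bash
cat > st.py <<'E'
from bench import get_obs; import numpy as np
o=get_obs();p=np.array(o['tool_pos']);c=np.array([.5325,.035]);d=p[:2]-c;a=np.arctan2(d[1],d[0]);psi=-.1675
F=np.array(o['wrist_force']);t=np.array([np.sin(a),-np.cos(a)])
print('r %.1fmm  finger phi %.3f tool phi %.3f tipz %.1f Ft %.1f Fr %.1f Fz %.1f Tz %.2f t %.2f'%(1e3*np.hypot(*d),psi+np.pi-a,psi+np.pi-o['ee_rot'][2],1e3*(p[2]-.011),F[:2]@t,F[:2]@d/np.hypot(*d),F[2],o['wrist_torque'][2],o['time']))
E
python3 -m crank '[{"tx":0,"ty":0.1,"tz":0.1,"twist":0,"grip":0},{"tx":0,"ty":0.1,"tz":0,"twist":0,"grip":0},{"tx":0,"ty":0.1,"tz":0,"twist":0,"grip":0},{"tx":0,"ty":0,"tz":0,"twist":0,"grip":0}]'; python3 st.py
python3 -m crank '[{"tx":-0.01,"ty":0.25,"tz":0,"twist":6,"grip":0},{"tx":-0.02,"ty":0.25,"tz":0,"twist":6,"grip":0},{"tx":0,"ty":0,"tz":0,"twist":0,"grip":0}]'; python3 st.py
```

```text
time: 13.38
tool_pos: [0.5147, 0.0494, 0.1139]
ee_rot: [3.142, 0.003, 2.655]
wrist_force: [-4.5, -1.6, 15.2]
width: 0.0009
r 22.9mm  finger phi 0.511 tool phi 0.319 tipz 102.9 Ft -4.1 Fr 2.5 Fz 15.2 Tz -0.08 t 13.38
time: 13.75
tool_pos: [0.5181, 0.0538, 0.114]
ee_rot: [3.14, 0.004, 2.445]
wrist_force: [-4.3, 0.1, 13.6]
width: 0.0004
r 23.7mm  finger phi 0.748 tool phi 0.529 tipz 103.0 Ft -3.4 Fr 2.7 Fz 13.6 Tz -0.03 t 13.75
```

Flush at tip height 103 mm with 14–15 N down. Turning on.

```bash
python3 -m crank '[{"tx":-0.02,"ty":0.25,"tz":0.05,"twist":6,"grip":0},{"tx":-0.02,"ty":0.25,"tz":0,"twist":6,"grip":0},{"tx":0,"ty":0,"tz":0,"twist":0,"grip":0}]'; python3 st.py
python3 -m crank '[{"tx":-0.02,"ty":0.25,"tz":0,"twist":6,"grip":0},{"tx":-0.02,"ty":0.25,"tz":0,"twist":6,"grip":0},{"tx":0,"ty":0,"tz":0,"twist":0,"grip":0}]'; python3 st.py;  python3 -c "
from h import *
snap('scene','s10');p=cv2.imread('pics/s10.png')[180:280,280:400];cv2.imwrite('pics/s10z.png',cv2.resize(p,None,fx=6,fy=6))"
```

```text
time: 14.12
tool_pos: [0.5222, 0.0573, 0.1139]
ee_rot: [3.138, 0.004, 2.236]
wrist_force: [-3.3, -0.4, 15.5]
width: 0.0002
r 24.6mm  finger phi 0.972 tool phi 0.738 tipz 102.9 Ft -3.1 Fr 1.0 Fz 15.5 Tz -0.08 t 14.12
time: 14.5
tool_pos: [0.5269, 0.0598, 0.1139]
ee_rot: [3.136, 0.003, 2.026]
wrist_force: [-2.4, -0.8, 13.7]
width: 0.0006
r 25.4mm  finger phi 1.181 tool phi 0.948 tipz 102.9 Ft -2.5 Fr -0.3 Fz 13.7 Tz -0.04 t 14.50
```

View pics/s10z.png

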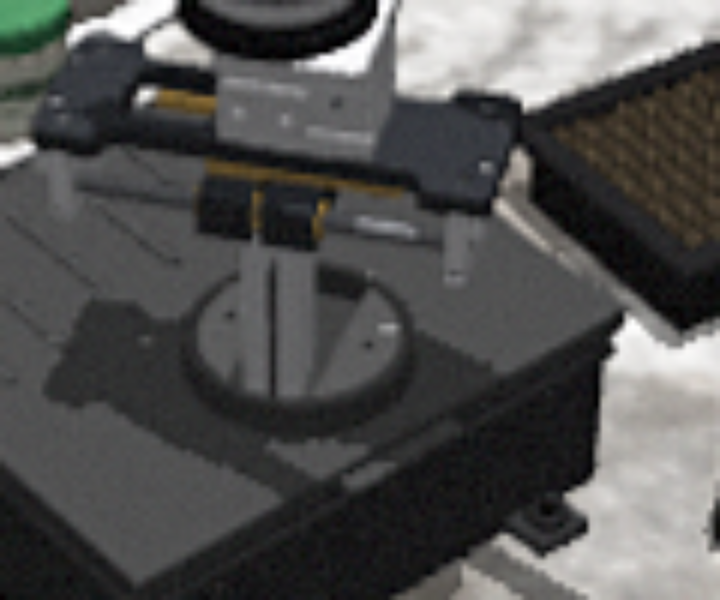

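The disc turns with the fingertips. The slot's far part now shows at (345,300), and the cover is flush. Continuing.

```bash
python3 -m crank '[{"tx":-0.06,"ty":0.25,"tz":0,"twist":6,"grip":0},{"tx":-0.06,"ty":0.25,"tz":0,"twist":6,"grip":0},{"tx":0,"ty":0,"tz":0,"twist":0,"grip":0}]'; python3 st.py
python3 -m crank '[{"tx":-0.06,"ty":0.25,"tz":0.05,"twist":6,"grip":0},{"tx":-0.06,"ty":0.25,"tz":0,"twist":6,"grip":0},{"tx":0,"ty":0,"tz":0,"twist":0,"grip":0}]'; python3 st.py; python3 -m crank '[{"tx":-0.06,"ty":0.25,"tz":0,"twist":6,"grip":0},{"tx":-0.06,"ty":0.25,"tz":0,"twist":6,"grip":0},{"tx":0,"ty":0,"tz":0,"twist":0,"grip":0}]'; python3 st.py;  python3 -c "
from h import *
snap('scene','s11');p=cv2.imread('pics/s11.png')[180:280,280:400];cv2.imwrite('pics/s11z.png',cv2.resize(p,None,fx=6,fy=6))"
```

```text
time: 14.92
tool_pos: [0.532, 0.0611, 0.1139]
ee_rot: [3.136, 0.001, 1.817]
wrist_force: [-3.3, 0.8, 14.5]
width: 0.0004
r 26.2mm  finger phi 1.383 tool phi 1.157 tipz 102.9 Ft -3.2 Fr 0.9 Fz 14.5 Tz -0.02 t 14.93
time: 15.3
tool_pos: [0.5373, 0.0614, 0.1139]
ee_rot: [3.135, -0.001, 1.608]
wrist_force: [-2.9, 1.3, 14.7]
width: 0.0007
r 26.8mm  finger phi 1.585 tool phi 1.366 tipz 102.9 Ft -3.1 Fr 0.8 Fz 14.7 Tz -0.06 t 15.30
time: 15.68
tool_pos: [0.5416, 0.0603, 0.1139]
ee_rot: [3.137, -0.003, 1.399]
wrist_force: [-4.3, 1.8, 16.1]
width: 0.0008
r 26.9mm  finger phi 1.749 tool phi 1.575 tipz 102.9 Ft -4.6 Fr 0.2 Fz 16.1 Tz 0.04 t 15.68
```

View pics/s11z.png

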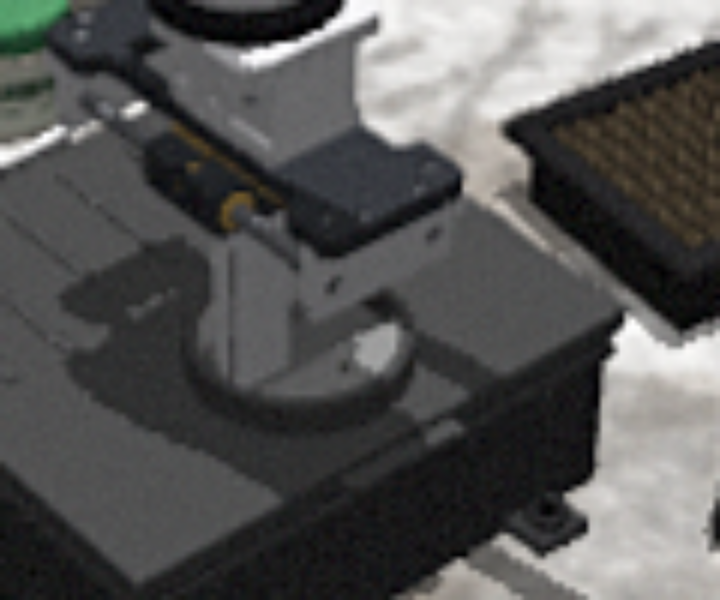

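The slot is now roughly left to right. I'll push on towards the stop without twist until the force rises.

```bash
python3 -m crank '[{"tx":-0.03,"ty":0.15,"tz":0,"twist":0,"grip":0},{"tx":0,"ty":0,"tz":0,"twist":0,"grip":0}]'; python3 st.py
python3 -m crank '[{"tx":-0.02,"ty":0.15,"tz":0,"twist":0,"grip":0},{"tx":0,"ty":0,"tz":0,"twist":0,"grip":0}]'; python3 st.py;python3 -m crank '[{"tx":-0.02,"ty":0.15,"tz":0,"twist":0,"grip":0},{"tx":0,"ty":0,"tz":0,"twist":0,"grip":0}]'; python3 st.py
```

```text
time: 15.98
tool_pos: [0.5417, 0.0603, 0.1138]
ee_rot: [3.14, -0.003, 1.4]
wrist_force: [-8.0, 3.5, 18.2]
width: 0.0006
r 27.0mm  finger phi 1.753 tool phi 1.575 tipz 102.8 Ft -8.7 Fr 0.6 Fz 18.2 Tz 0.01 t 15.97
time: 16.23
tool_pos: [0.5419, 0.0602, 0.1138]
ee_rot: [-3.14, -0.003, 1.4]
wrist_force: [-10.2, 4.5, 19.2]
width: 0.0004
r 26.9mm  finger phi 1.759 tool phi 1.574 tipz 102.8 Ft -11.1 Fr 0.6 Fz 19.2 Tz -0.01 t 16.23
time: 16.48
tool_pos: [0.542, 0.0602, 0.1137]
ee_rot: [-3.137, -0.004, 1.4]
wrist_force: [-13.6, 4.4, 21.6]
width: 0.0005
r 26.9mm  finger phi 1.764 tool phi 1.574 tipz 102.7 Ft -14.3 Fr -0.7 Fz 21.6 Tz -0.01 t 16.48
```

The fingertips don't advance and the tangential force rises to 14 N (about 0.38 N m), so the fastener is at its stop. I'll unload sideways, lift out, clear and check.

```bash
python3 -m crank '[{"tx":0,"ty":-0.25,"tz":0,"twist":0,"grip":0},{"tx":0,"ty":-0.2,"tz":-0.2,"twist":0,"grip":0},{"tx":0,"ty":-0.1,"tz":-0.3,"twist":0,"grip":0},{"tx":0,"ty":0,"tz":0,"twist":0,"grip":0}]'; python3 st.py; python3 -m crank '[{"tx":0,"ty":0,"tz":-1,"twist":0,"grip":0},{"tx":0,"ty":0,"tz":-2,"twist":0,"grip":0},{"tx":0,"ty":0,"tz":-4,"twist":0,"grip":0},{"tx":0,"ty":0,"tz":-5,"twist":0,"grip":0},{"tx":5,"ty":0,"tz":-2,"twist":0,"grip":0},{"tx":6,"ty":0,"tz":0,"twist":0,"grip":0},{"tx":6,"ty":0,"tz":0,"twist":0,"grip":0},{"tx":4,"ty":0,"tz":0,"twist":0,"grip":0},{"tx":0,"ty":0,"tz":0,"twist":0,"grip":0}]'; python3 ov.py 0.0 t12 top;python3 ov.py 0.0 s12
```

```text
time: 16.98
tool_pos: [0.5395, 0.059, 0.1152]
ee_rot: [3.14, -0.0, 1.399]
wrist_force: [-0.8, 0.1, 5.6]
width: 0.0005
r 25.0mm  finger phi 1.686 tool phi 1.575 tipz 104.2 Ft -0.8 Fr -0.1 Fz 5.6 Tz 0.03 t 16.98
time: 18.1
tool_pos: [0.5746, 0.2681, 0.2525]
ee_rot: [-3.139, 0.002, 1.403]
wrist_force: [0.1, -0.5, 0.3]
width: 0.0002
```

View pics/t12.png

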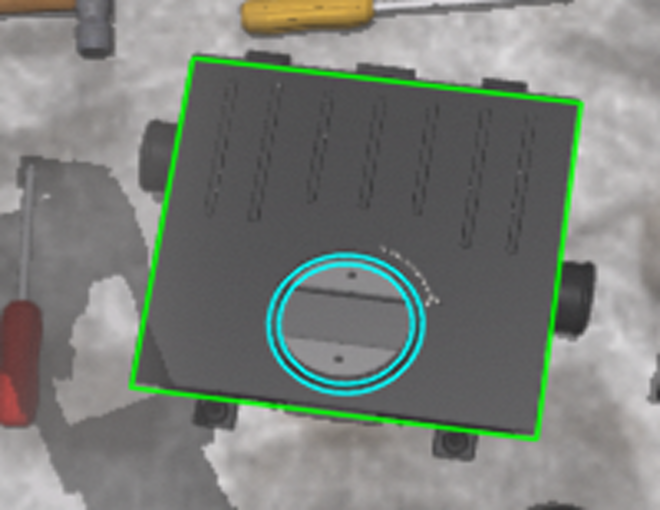

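View pics/s12.png

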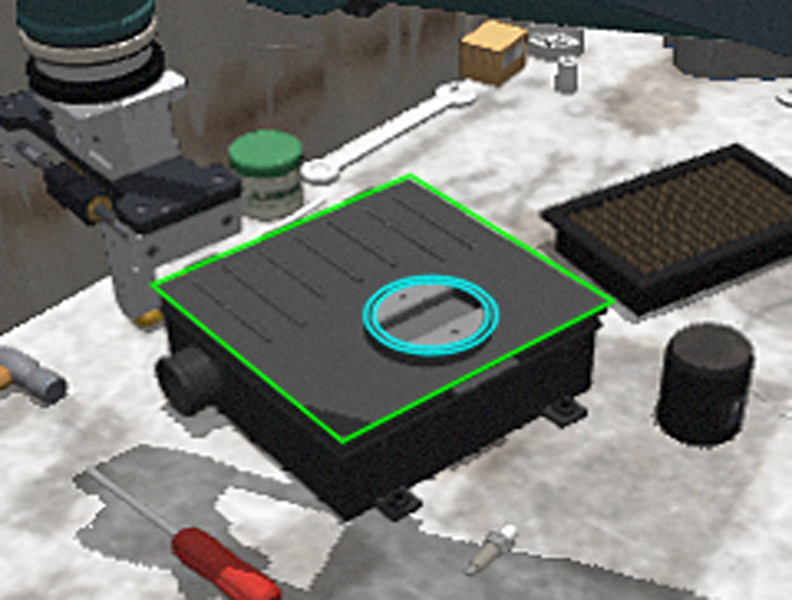

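The cover is flush: the overlay at 0 rad fits in both views. The slot is nearly left to right, and the neighbouring things haven't moved. I'll measure the slot angle more exactly.

```bash
python3 - <<'E'
from fit import *
q=[.5954,.0243,-.1675,0.]
# rectify the fastener top plane: 0.25mm/px
N=400;g=(np.arange(N)-N/2)*.00025
W=np.array([[cov((.188+v,-u,.02),q) for u in g] for v in g])  # rows: toward front, cols: right
ims=[]
for c in('top','scene'):
    P=cams.snapshot(c);m=proj(P,W.reshape(-1,3)).astype(np.float32).reshape(N,N,2)
    ims.append(cv2.remap(P['frame'][:,:,::-1],m[...,0].copy(),m[...,1].copy(),cv2.INTER_CUBIC))
cv2.imwrite('pics/rect.png',cv2.convertScaleAbs(np.hstack(ims),alpha=1.8))
im=cv2.cvtColor(ims[0],cv2.COLOR_BGR2GRAY).astype(float)
im=cv2.GaussianBlur(im,(0,0),4)
gy=cv2.Sobel(im,cv2.CV_64F,0,1)
for lo,hi in((90,180),(220,310)):
    for sgn in(1,-1):
        xs=np.arange(110,290);ys=[lo+np.argmax(sgn*gy[lo:hi,x]) for x in xs];st=[max(sgn*gy[lo:hi,x]) for x in xs]
        r=np.polyfit(xs,ys,1);res=np.abs(np.polyval(r,xs)-ys);k=res<np.median(res)*2+1;r=np.polyfit(xs[k],np.array(ys)[k],1)
        print(lo,sgn,'slope',r[0],'y0 %.0f'%np.polyval(r,200),'strength %.0f'%np.mean(st),'res %.1f'%res.std())
E
```

```text
90 1 slope 3.703818019031779e-05 y0 127 strength 22 res 0.4
90 -1 slope 0.0022148624594677947 y0 110 strength 31 res 0.5
220 1 slope 0.00707210769724012 y0 259 strength 20 res 12.5
220 -1 slope 0.038145733078959944 y0 256 strength 6 res 10.3
```

View pics/rect.png

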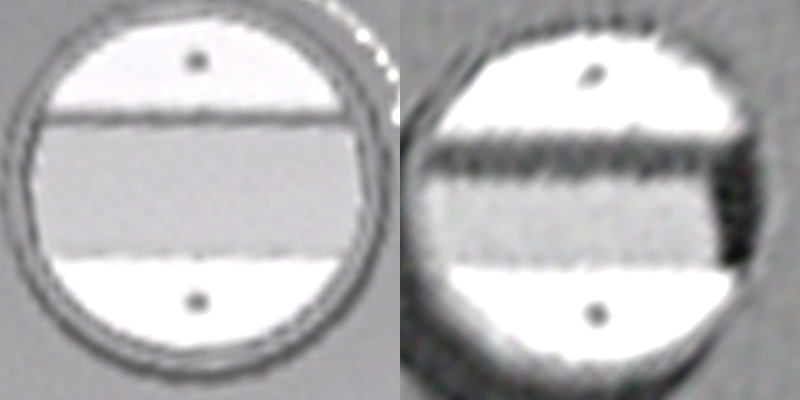

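Rectified, the slot runs exactly left to right (slope ≤ 0.007 rad in the top view), so the fastener is at its stop. The cover stays flush with the robot clear. Last check of the neighbours and hand-in.

```bash
python3 - <<'E'
from h import *
from bench import ticket
p=cams.snapshot('scene');a=cv2.imread('pics/scene0.png')[:,:,::-1]
for n,(c,r) in dict(oil=(413,259),plug=(349,313),sd=(268,316),old=(409,205)).items():
    w=p['frame'][r-12:r+12,c-12:c+12]; m=cv2.matchTemplate(a[r-20:r+20,c-20:c+20].copy(),w.copy(),cv2.TM_CCOEFF_NORMED); print(n,cv2.minMaxLoc(m)[1],np.array(cv2.minMaxLoc(m)[3])-8)
print(get_obs()['wrist_force'],get_obs()['time'])
print(ticket.close_job())
E
```

```text
oil 0.9531661868095398 [0 0]
plug 0.1423971951007843 [0 0]
sd 0.8034519553184509 [1 0]
old 0.9265549182891846 [0 0]
[-0.34291274 -0.50760146  0.42581835] 18.35
the job is handed in; nothing more can be done
None
```

The cover is shut and the fastener is locked; I handed the job in at about 18 s. I pushed the cover down with the closed fingertips on its left outer face. I then set them in the front half of the slot, pressed the cover flush with about 15 N, and turned clockwise to the stop. At the stop the fingertips went no further while the sideways force rose to 14 N, about 0.38 N m.

**Cover and fastener:** with the fingertips lifted out and clear, the cover fitted the 0 rad overlay in both views. The rectified slot ran left to right to within about 0.01 rad in the top view; one weak edge fit there gave 0.04.

**Things beside the box:**
- **Oil filter and old element:** picture matching gave no shift.
- **Screwdriver:** it matched with a 1-pixel shift; the arm's shadow lay on it.
- **Spark plug:** the match failed (score 0.14), probably because of the arm's shadow there. I never went near it, and it lay in the same place in the last scene picture I viewed.

**Disagreement on the way:** the scene view showed the raised cover a few pixels lower than the top view did. The difference was gone once the cover was down.

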